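# Unfold the vice's crank grip and clamp the bean canister

### The job

The bean canister has to be held fast so that its tight lid can be taken off. Swing the vice's folded orange crank grip all the way up to its upright working position, then wind the crank clockwise until the canister is firmly clamped against the V stop, stopping as soon as you feel it is tight so that the thin canister is not dented. Do not touch the canister or the jaw; leave the grip upright, let go, and do not disturb the other things on the bar.

Things in the scene. Friction and masses are not known exactly. Their poses are not given: they have to be found in the camera images.
- vice: Canister vice fixed to the bar: dark steel bed 115 x 290 mm, 12 mm thick, grey gearbox block (70 x 50 mm, top 90 mm above the bar) at one end. Origin: on the vertical crank-shaft axis, at bar level. +z up; +y runs along the bed from gearbox to canister to V stop and is the way the jaw closes. The grey V stop (62 mm high) is pinned up to 14 mm nearer or farther; its place is not given and must be felt.
- crank (a joint): Crank angle, rad, 0 to 9: grows as the crank is wound CLOCKWISE seen from above; closes the jaw 10 mm per rad. The flat steel arm (14 mm wide, 8 mm thick, centre 135 mm above the bar) points at 1.0 - crank from the vice's +x (counter-clockwise positive, from above). From the start the canister tightens after about 2.7 to 8 rad, at a place that varies. The crank stays where it is left.
- shaft (a point): Top of the crank shaft, on its axis, 141 mm above the bar. Winding force at the grip (65 mm out): about 5 to 6 N while moving freely (less is read when standing still); once the canister meets the stop it climbs 3 N per 0.1 rad. Held still, each newton at the grip is about 6.5 N of squeeze: 4 to 9 N is a firm hold, 15 N dents the canister. After letting go the gearbox holds 30 N of squeeze.
- fold (a joint): Fold angle of the orange grip, rad: 0 = folded flat on the crank arm, pointing back to the shaft; grows as its free end is swung up and outward; 1.571 = working position, standing straight up against its stop. A stiff hinge (0.12 N m): it stays where it is left and may lag behind a soft hold, so press it home against the stop.
- pin (a point): Hinge pin of the folding grip at the outer end of the crank arm, 65 mm from the shaft axis, 153 mm above the bar; the hinge axis is level and square to the arm. Two steel cheeks (28 mm over all, reaching 6 mm above the pin) flank the grip's root.
- grip_mid (a point): Point on the orange grip's axis, 50 mm from the hinge pin: a good place to pinch. The grip is a round sleeve, 18 mm in diameter, from 17 to 77 mm from the pin; it spins freely about its own axis, so it can be held while the crank goes round. Folded, its axis is 153 mm above the bar; under it are only the 14 mm wide arm and 16 mm shaft, with free space at the sides down to 110 mm above the bar.
- jaw: Moving jaw: upright aluminium plate with a black rubber face, 85 mm wide, 8 mm thick, sprung on rubber buffers (20 N per mm), from 14 to 76 mm above the bar. Origin: at bar level in the plane of the gripping face; +y is the closing direction.
- canister: Steel bean canister with paper band and black lid, 72 mm in diameter, 92 mm tall, 0.2 to 0.45 kg, standing loose on the vice bed between jaw and V stop. Origin: centre of its underside, 12 mm above the bar; +z up. The jaw pushes it along the bed into the V stop.
- tumbler: Bystander: open steel tumbler, 72 mm in diameter, 95 mm tall. Origin: centre of underside.
- tube_a: Bystander: clear bean dosing tube on a round foot, 56 mm in diameter, 102 mm tall. Origin: centre of underside.
- tube_b: Bystander: a second such tube.
- cup: Bystander: white mug, 72 mm in diameter, 60 mm tall. Origin: centre of underside.
- scoop: Bystander: metal spoon lying on the bar, low. Origin: underside, at its middle.
- tamper: Bystander: dark steel tamper, 58 mm in diameter, 72 mm tall. Origin: centre of underside.
- syrup: Bystander: amber glass jar with lid, 60 mm in diameter, 110 mm tall. Origin: centre of underside.
Things that resemble listed ones, but are neither listed nor needed, are in the scene too. What is shaped like the canister but red or yellow is not meant.

How it is judged:
By the outcome, as a careful person would: the job done as asked, in the order asked, and still so for the second after the job is handed in, with the robot touching nothing.
It also fails if it takes over 72 s, if anything falls off the work surface, if the arm or the gripper's body presses on something with over 40 N, if the wrist force passes 120 N, or if a joint passes its speed limit or range.

### The arm

A 7-joint arm with a two-finger parallel gripper is mounted at the origin on the work surface. World frame = base frame: x ahead of the robot, y to its left, z up, the work surface at z = 0. Lengths are in m, angles in rad, forces in N, time in s.
With the tool pointing down it reaches from about 0.4 to 0.9 m from the base axis. Payload 5.6 kg.
Tool frame: the origin (TCP) lies midway between the tips of the shut fingers; the grasp point (between the pads) lies 19 mm behind it (hold_point_z is the distance from the TCP to the grasp point, in m); x points along the fingers, y is the direction in which the jaws open and shut, and the axes are right-handed (so a half turn about x gives the same grasp; the last joint's range is limited). The gripper opens to 92 mm and grips with 3 to 60 N. Pads are 20 mm wide; open, the fingers measure 128 mm over their backs; the gripper's body (75 mm by 189 mm) begins 69 mm behind the grasp point.
Start: joints at [1.09, 0.468, -0.012, 1.603, 0.006, 1.071, -0.056], TCP at [0.276, -0.589, 0.215] pointing down, gripper open.
Joint ranges: [-2.53, 2.53], [-0.31, 2.02], [-1.57, 1.55], [0.28, 2.44], [-1.29, 4.43], [0.15, 1.84], [-2.92, 2.92]. Speed limits (rad/s): [2.57, 2.57, 3.14, 3.14, 3.14, 3.14, 3.14].

### API

Orientations are given as a unit quaternion [w, x, y, z].
In Python, from station import get_state, capture, finish_job, recognise, hold_point_z gives the robot as it stands.
- The arm moves only by the tool arm_command, never from a script. Its argument "series" is a list of rows, each a list of 4 numbers: the shift along the tool's x, y, z in m, then the turn about the tool's x in rad. A call has 1 to 8 rows; each row shifts and turns the commanded pose from where the row before left it, along the tool's axes as they then stand; what a row does not reach is not made up. A row lasts 1/10 s, in which the tool goes at most 50 mm and 8.59 degrees, less where a joint would pass 70% of its speed; a pose out of reach is approached as far as the arm can. A call is refused whole if a number of a shift passes 0.05 or a number of a turn 0.15, either way. A call with a gripper value outside its range is refused whole. "claw" is the finger opening in m, from 0 to 0.0919, set as the call begins (left out, the last holds). The fingers move at their own pace and stop on an object; "newtons" is the grip in N (left out, the last holds). Time passes only in rows, so rows that do not move let the fingers close. It gives the time, the measured TCP pose, the force and the opening at its end, in the units of the state.
- get_state(): the state, without advancing time (a new reading comes with each control period).
- capture(name): name is "side" or "top" or "wrist"; returns a dict with "image" (400x640x3 uint8, red, green, blue), "depth" (400x640 float32, m along the optical axis (not along the pixel's ray), 0 where there is no reading), "vfov" (degrees; the focal length in pixels is half the picture's height over the tangent of half this angle, whatever the lens; pixels are square), "cx", "cy" (the principal point, pixels), "dist" ([k1, k2, p1, p2, k3] as OpenCV has them; the pictures are not rectified), "R" (3x3) and "t" (3): a world point X has camera coordinates R X + t. Camera axes: x right, y down, z forward; pixel columns grow to the right and rows downward; lengths in m; the calibration is good to about 2 mm. A picture is of the moment at which its call begins.
- finish_job(): hands the job in, once; it reports no verdict.
Trained networks look in a picture, given as the dict that the camera call returned (one of the last four; its "shot" number tells which), for a name from the list of things; names that differ only in an ending like _2 or _b are one class to them, and where a whole thing is asked for, a point or a joint stands for the part that bears it (a point fixed in the world has none). Each returns a list of dicts, best first, with "score" (0 to 1); they miss things now and then, are a little off and sometimes report something else, mostly with a low value. They report only what shows in the picture. A call takes as long as a camera call. They do not tell look-alikes from the thing itself.
- recognise(picture, thing): "extent" ([centre column, centre row, width, height] in pixels, round what is visible of it).
The state is a dict: "time_s": time; "joints": joint angles; "joint_vel": joint speeds; "joint_efforts": joint torques, N m; "ee_pos": TCP position; "eef_rot": TCP orientation; "ft_force": force on the tool from outside, world axes, zero at the start; "moment": the same for the moment, N m; "width": finger opening in m.
Only numpy, scipy, OpenCV 4.12 (cv2) and the standard library are available. Lean on these libraries where they do the work, as an engineer would, in place of code of your own. Each camera call takes 0.05 s, during which the arm holds its last target. There are 200 camera calls.

## Working session

There is one attempt and no reset: what is moved stays moved. The work goes in short steps, Python scripts to look and compute and a tool call to move; the robot and the scene stay as the last step left them, time stands still between calls to the robot, and variables do not carry over. Pictures are saved under pics/ and viewed, about 8 in all and at most 12, crops included, and the job is handed in when it is done.

Besides the shell and the picture viewer there is one more tool, called as name(argument=value, ...), one argument or row to a line, values as JSON. arm_command: Moves the arm, as the interface text tells. Its arguments: {"type":"object","properties":{"series":{"type":"array"},"claw":{"type":"number"},"newtons":{"type":"number"}},"required":["series"]}

```bash
mkdir -p pics; cat > h.py <<'E'
import numpy as np, cv2
from station import *
def K(c):
    f=200/np.tan(np.radians(c["vfov"])/2); return np.array([[f,0,c["cx"]],[0,f,c["cy"]],[0,0,1.]])
def save(c,n): cv2.imwrite("pics/"+n,c["image"][:,:,::-1])
def cloud(c):
    v,u=np.mgrid[0:400,0:640]; p=np.stack([u.ravel(),v.ravel()],1).astype(float)[:,None]
    n=cv2.undistortPoints(p,K(c),np.array(c["dist"]))[:,0]; z=c["depth"].ravel()
    X=np.c_[n*z[:,None],z]; W=(X-c["t"])@np.array(c["R"]); W[z==0]=np.nan
    return W.reshape(400,640,3)
def proj(c,P):
    return cv2.projectPoints(np.array(P,float).reshape(-1,3),cv2.Rodrigues(np.array(c["R"]))[0],np.array(c["t"],float),K(c),np.array(c["dist"]))[0][:,0]
E
python3 - <<'E'
from h import *
s=get_state(); print(s, hold_point_z if not callable(hold_point_z) else hold_point_z())
ims=[]
for n in("top","side"):
    c=capture(n); ims.append(c["image"]); W=cloud(c)
    print(n,-np.array(c["R"]).T@c["t"])
    hsv=cv2.cvtColor(c["image"],cv2.COLOR_RGB2HSV)
    for t in("crank","grip_mid","vice","canister","jaw"):
        for r in recognise(c,t)[:3]:
            u,v,w,h=r["extent"]; print(t,round(r["score"],2),np.round(r["extent"]),W[int(v),int(u)].round(3))
    save(c,n+"1.png")
E
```

```text
{'time_s': 0.0, 'joints': array([ 1.09002411,  0.46838222, -0.0115787 ,  1.60359369,  0.00601627,
        1.07137904, -0.05628351]), 'joint_vel': array([-0.00110437,  0.00170468, -0.00013246, -0.0015869 ,  0.00133926,
        0.00174491, -0.00043487]), 'joint_efforts': array([-3.93939763e-05, -5.20571744e+01, -1.22266280e-02, -2.43745583e+01,
       -5.66509471e-02,  1.72763335e-02,  2.03542718e-04]), 'ee_pos': array([ 0.27523043, -0.58823174,  0.21364945]), 'eef_rot': array([-0.15293851, -0.69005684, -0.15410481,  0.69042239]), 'ft_force': array([-0.27324665,  0.76173038, -0.10684619]), 'moment': array([-0.0392283 , -0.0348354 , -0.01757936]), 'width': 0.09209393013665514} 0.0187
top [ 0.46436395 -0.00281718  0.80850042]
crank 0.98 [327. 189.  50.  39.] [ 0.601 -0.013  0.164]
grip_mid 0.79 [330. 189.  41.  29.] [ 0.601 -0.018  0.166]
vice 0.79 [300. 224. 151. 113.] [0.551 0.039 0.106]
vice 0.67 [333. 154.  24.  35.] [ 0.689 -0.027  0.081]
vice 0.52 [382. 258.  38.  30.] [ 0.485 -0.109  0.112]
canister 0.98 [287. 225.  41.  41.] [0.548 0.063 0.106]
canister 0.91 [184. 293.  50.  38.] [0.431 0.251 0.093]
canister 0.87 [170. 232.  54.  46.] [0.542 0.281 0.095]
jaw 0.6 [325. 214.  18.  42.] [ 0.573 -0.009  0.078]
side [0.52274137 0.55100481 0.56300392]
crank 0.58 [294. 182.  39.  40.] [ 0.606 -0.001  0.156]
grip_mid 0.76 [299. 172.  34.  22.] [ 0.6   -0.019  0.164]
vice 0.97 [327. 247. 105. 169.] [0.541 0.094 0.097]
canister 0.95 [314. 370.  55.  61.] [0.543 0.303 0.092]
canister 0.69 [397. 362.  59.  76.] [0.439 0.285 0.091]
canister 0.59 [325. 249.  42.  57.] [0.544 0.094 0.092]
jaw 0.79 [312. 226.  46.  32.] [0.569 0.053 0.106]
jaw 0.29 [358. 192.  34.  60.] [ 0.489 -0.089  0.075]
```

```bash
python3 - <<'E'
import cv2,numpy as np
a=cv2.imread("pics/top1.png")
b=cv2.imread("pics/side1.png")
A=cv2.resize(a[110:310,150:450],None,fx=2.6,fy=2.6)[:,:780]
cv2.imwrite("pics/topc.png",A); cv2.imwrite("pics/sidec.png",cv2.resize(b[100:350,180:480],None,fx=2.2,fy=2.2))
E
```

```text
(no output)
```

View pics/topc.png

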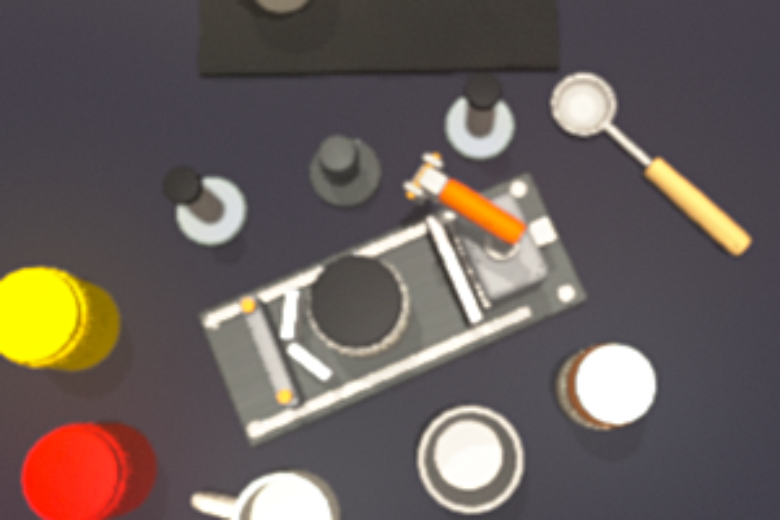

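View pics/sidec.png

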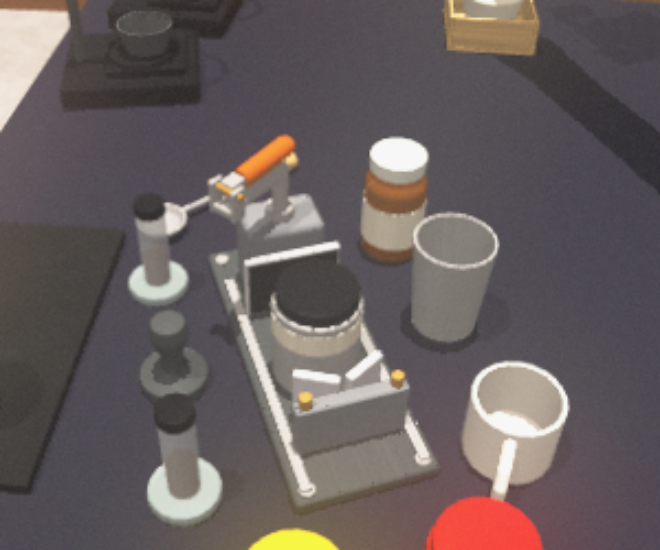

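The top crop shows the orange grip folded from the pin at about full-image (315,178) back to the shaft at about (344,202). The side crop shows the vice running from the gearbox to the V stop, with a clear gap on both sides of the canister. Next I'll measure the grip axis.

```bash
python3 - <<'E'
from h import *
for n in("top","side"):
    c=capture(n); W=cloud(c); hsv=cv2.cvtColor(c["image"],cv2.COLOR_RGB2HSV)
    m=(hsv[...,0]<16)&(hsv[...,0]>3)&(hsv[...,1]>170)&(hsv[...,2]>120)&(W[...,2]>.135)&(W[...,2]<.24)&(abs(W[...,0]-.6)<.1)
    P=W[m]; xy=P[:,:2]; mu=xy.mean(0); d=np.linalg.svd(xy-mu,full_matrices=0)[2][0]
    if d@[1,1]<0: d=-d
    s=(xy-mu)@d; e=np.percentile(s,[2,98]); L=e[1]-e[0]
    k=np.polyfit(s,P[:,2],1); ctr=mu+d*e.mean()
    print(n,len(P),"ctr",ctr.round(4),"ang",np.arctan2(d[1],d[0]).round(3),"len",L.round(3),"z slope",k.round(3),np.percentile(P[:,2],[5,50,95]).round(3))
    print(" pin",(ctr+.047*d).round(4)," mid",(ctr-.003*d).round(4)," shaft",(ctr-.018*d).round(4))
    # shape-level things near
    if n=="top":
        for nm,lo,hi in (("lid",.098,.112),("jaw",.068,.082),("vstop",.055,.068)):
            mm=(W[...,2]>lo)&(W[...,2]<hi)&(W[...,0]>.42)&(W[...,0]<.68)&(W[...,1]>-.08)&(W[...,1]<.19)
            l,lab,st,ce=cv2.connectedComponentsWithStats(mm.astype(np.uint8))
            for i in range(1,l):
                if st[i,4]>25:
                    Q=W[lab==i][:,:2].astype(np.float32); r=cv2.minAreaRect(Q); print(nm,st[i,4],np.round(r[0],3),np.round(r[1],3),round(r[2],1),np.round(cv2.minEnclosingCircle(Q)[1],3))
E
```

```text
top 109 ctr [ 0.5954 -0.0244] ang 0.996 len 0.058 z slope [-0.056  0.163] [0.16  0.163 0.166]
 pin [0.6209 0.015 ]  mid [ 0.5937 -0.0269]  shaft [ 0.5856 -0.0395]
lid 104 [0.634 0.182] [0.015 0.027] 87.3 0.014
lid 64 [ 0.583 -0.039] [0.024 0.013] 72.8 0.012
lid 1031 [0.548 0.063] [0.065 0.066] 44.9 0.034
jaw 158 [0.664 0.08 ] [0.028 0.028] 70.8 0.015
jaw 214 [ 0.574 -0.006] [0.085 0.009] 22.6 0.043
vstop 41 [0.658 0.077] [0.017 0.031] 21.2 0.016
vstop 28 [0.63  0.181] [0.008 0.023] 59.5 0.012
vstop 58 [ 0.601 -0.074] [0.018 0.014] 21.3 0.01
vstop 305 [0.516 0.132] [0.089 0.014] 22.8 0.045
vstop 87 [0.543 0.116] [0.008 0.035] 83.8 0.018
vstop 82 [0.508 0.101] [0.036 0.008] 51.1 0.018
vstop 44 [0.423 0.122] [0.005 0.039] 1.5 0.02
side 187 ctr [ 0.5958 -0.024 ] ang 0.959 len 0.057 z slope [-0.045  0.162] [0.156 0.162 0.166]
 pin [0.6228 0.0144]  mid [ 0.594  -0.0265]  shaft [ 0.5854 -0.0388]
```

```bash
cat >> h.py <<'E'
from scipy.spatial.transform import Rotation as Ro
def Rt(s): return Ro.from_quat(np.roll(s["eef_rot"],-1)).as_matrix()
def st(tgt=None):
    s=get_state();R=Rt(s);print("t",round(s["time_s"],2),"p",s["ee_pos"].round(4),"F",s["ft_force"].round(2),"w",round(s["width"],4),"yaw_y",np.arctan2(R[1,1],R[0,1]).round(3),"q",s["joints"].round(2))
    if tgt is not None: print("tool delta",(R.T@(np.array(tgt)-s["ee_pos"])).round(4))
    return s,R
E
python3 - <<'E'
from h import *
s,R=st(); print(R.round(3))
for a in (2.55,-.592):
    y=np.array([np.cos(a),np.sin(a),0]);x=np.array([0,0,-1.]);z=np.cross(x,y);D=np.c_[x,y,z]
    v=Ro.from_matrix(R.T@D).as_rotvec(); print(a,v.round(3)); 
    print("delta in new frame",D.T@(np.array([.594,-.0267,.21])-s["ee_pos"]), "old", R.T@(np.array([.594,-.0267,.21])-s["ee_pos"]))
E
```

```text
t 0.7 p [ 0.2755 -0.5887  0.2146] F [ 0.18 -0.62 -0.1 ] w 0.092 yaw_y -1.133 q [ 1.09  0.47 -0.01  1.6   0.01  1.07 -0.06]
[[-0.     0.424 -0.906]
 [-0.    -0.906 -0.424]
 [-1.     0.     0.   ]]
2.55 [ 2.6 -0.  -0. ]
delta in new frame [0.00461027 0.04908626 0.64409026] old [ 0.00458329 -0.37400346 -0.52667198]
-0.592 [-0.541  0.    -0.   ]
delta in new frame [ 0.00461027 -0.04934862 -0.64407021] old [ 0.00458329 -0.37400346 -0.52667198]
```

arm_command(
  series=[
    [0, 0, 0, -0.135],
    [0, 0, 0, -0.135],
    [0, 0, 0, -0.135],
    [0, 0, 0, -0.135],
    [0, -0.003, -0.04, 0],
    [0, -0.003, -0.04, 0],
    [0, -0.003, -0.04, 0],
    [0, -0.003, -0.04, 0],
  ],
  claw=0.05,
)

```text
time_s: 1.5
ee_pos: [0.3556, -0.448, 0.2147]
eef_rot: [0.332, 0.624, 0.332, -0.624]
ft_force: [0.2, 0.5, 0.8]
width: 0.0503
```

arm_command(
  series=[
    [0, -0.003, -0.04, 0],
    [0, -0.003, -0.04, 0],
    [0, -0.003, -0.04, 0],
    [0, -0.003, -0.04, 0],
    [0, -0.003, -0.04, 0],
    [0, -0.003, -0.04, 0],
    [0, -0.003, -0.04, 0],
    [0, -0.003, -0.04, 0],
  ],
)

```text
time_s: 2.3
ee_pos: [0.5146, -0.1692, 0.2149]
eef_rot: [0.332, 0.624, 0.332, -0.624]
ft_force: [0.5, -0.0, -0.2]
width: 0.0499
```

arm_command(
  series=[
    [0, -0.003, -0.04, 0],
    [0, -0.003, -0.03, 0],
    [0, -0.003, -0.02, 0],
    [0, 0, 0, 0],
    [0, 0, 0, 0],
  ],
)

```text
time_s: 2.8
ee_pos: [0.5566, -0.0914, 0.2145]
eef_rot: [-0.332, -0.624, -0.332, 0.624]
ft_force: [0.6, -0.7, 0.8]
width: 0.0503
```

```bash
python3 - <<'E'
from h import *
s,R=st([.594,-.0267,.134]); print(R.round(3))
c=capture("wrist"); save(c,"w1.png"); W=cloud(c); hsv=cv2.cvtColor(c["image"],cv2.COLOR_RGB2HSV)
m=(hsv[...,0]<16)&(hsv[...,0]>3)&(hsv[...,1]>170)&(hsv[...,2]>120)&(W[...,2]>.13)&(W[...,2]<.2)
P=W[m]; print(m.sum())
if len(P)>50:
    xy=P[:,:2];r=cv2.minAreaRect(xy.astype(np.float32));print(r)
    mu=xy.mean(0);d=np.linalg.svd(xy-mu,full_matrices=0)[2][0];print(mu,np.arctan2(d[1],d[0]),np.percentile(P[:,2],[5,50,95]))
E
```

```text
t 2.8 p [ 0.5566 -0.0914  0.2145] F [ 0.64 -0.66  0.77] w 0.0503 yaw_y -0.593 q [ 0.4   0.36 -0.37  1.8   0.15  1.02 -0.62]
tool delta [ 0.0804 -0.0051 -0.0747]
[[-0.     0.829 -0.559]
 [-0.001 -0.559 -0.829]
 [-1.    -0.     0.001]]
1498
((0.5989285111427307, -0.028854770585894585), (0.05875987187027931, 0.017033081501722336), 55.45622634887695)
[ 0.59633785 -0.03209712] -2.1601688453281467 [0.15947888 0.16446921 0.1672105 ]
```

```bash
python3 - <<'E'
from h import *
st([.595,-.0285,.134])
E
```

```text
t 2.85 p [ 0.5563 -0.0923  0.2145] F [-0.31  0.3  -0.07] w 0.05 yaw_y -0.594 q [ 0.4   0.35 -0.37  1.8   0.15  1.02 -0.62]
tool delta [ 0.0804 -0.0037 -0.0746]
```

View pics/w1.png

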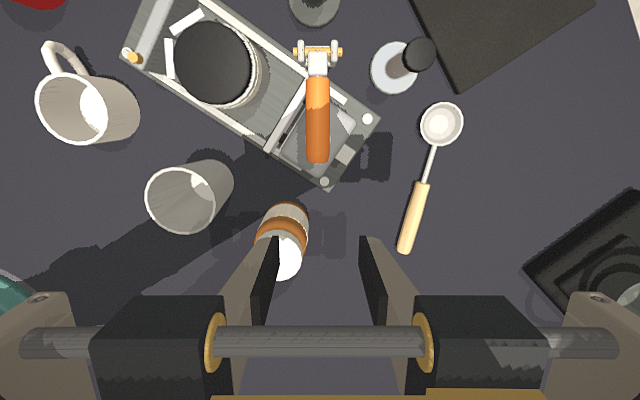

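The wrist view shows the folded grip at column 318, in line with the middle of the fingers (about 320) and parallel to the approach. I'll move over it and descend.

arm_command(
  series=[
    [0, -0.001, -0.04, 0],
    [0, -0.001, -0.035, 0],
    [0.02, 0, 0, 0],
    [0.025, 0, 0, 0],
    [0.02, 0, 0, 0],
    [0.0155, 0, 0, 0],
    [0, 0, 0, 0],
    [0, 0, 0, 0],
  ],
)

```text
time_s: 3.65
ee_pos: [0.5973, -0.0285, 0.1345]
eef_rot: [0.332, 0.625, 0.332, -0.624]
ft_force: [0.8, -0.1, 0.7]
width: 0.0497
```

```bash
python3 - <<'E'
from h import *
st([.595,-.0285,.134])
c=capture("wrist");save(c,"w2.png")
c=capture("side");cv2.imwrite("pics/s2.png",cv2.resize(c["image"][90:260,220:400,::-1],None,fx=3,fy=3))
E
```

```text
t 3.65 p [ 0.5973 -0.0285  0.1345] F [ 0.78 -0.11  0.71] w 0.0497 yaw_y -0.594 q [ 0.26  0.51 -0.36  1.78  0.22  0.89 -0.79]
tool delta [ 0.0005 -0.0019  0.0013]
```

View pics/w2.png

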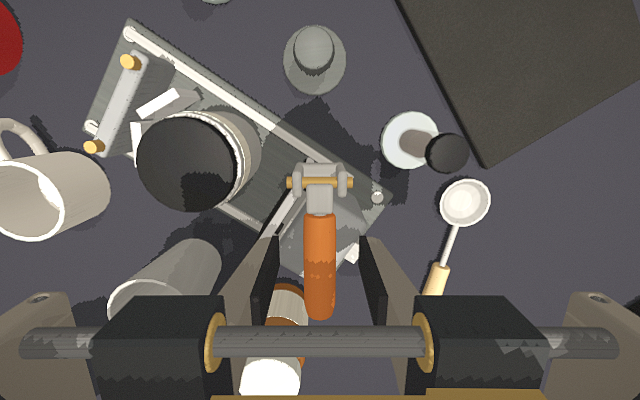

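arm_command(
  series=[
    [0, 0, 0, 0],
    [0, 0, 0, 0],
    [0, 0, 0, 0],
    [0, 0, 0, 0],
    [0, 0, 0, 0],
  ],
  claw=0.01,
  newtons=35,
)

```text
time_s: 4.25
ee_pos: [0.5978, -0.0281, 0.1343]
eef_rot: [0.332, 0.625, 0.332, -0.624]
ft_force: [2.3, -0.6, -0.4]
width: 0.0174
```

```bash
python3 - <<'E'
from h import *
s,R=st(); print("tool F",(R.T@s["ft_force"]).round(2))
# arc rows
import math
r=.05; prev=(r,0)
for k in range(1,17):
    a=k*1.6/16; p=(r*math.cos(a),r*math.sin(a)); print([round(-(p[1]-prev[1]),4),0,round(-(prev[0]-p[0]),4)],end=" "); prev=p
E
```

```text
t 4.25 p [ 0.5978 -0.0281  0.1343] F [ 2.34 -0.63 -0.35] w 0.0174 yaw_y -0.593 q [ 0.26  0.51 -0.36  1.78  0.22  0.89 -0.79]
tool F [ 0.36  2.29 -0.78]
[-0.005, 0, -0.0002] [-0.0049, 0, -0.0007] [-0.0048, 0, -0.0012] [-0.0047, 0, -0.0017] [-0.0045, 0, -0.0022] [-0.0043, 0, -0.0026] [-0.004, 0, -0.003] [-0.0037, 0, -0.0034] [-0.0033, 0, -0.0038] [-0.0029, 0, -0.0041] [-0.0025, 0, -0.0043] [-0.002, 0, -0.0046] [-0.0016, 0, -0.0047] [-0.0011, 0, -0.0049] [-0.0006, 0, -0.005] [-0.0001, 0, -0.005]
```

arm_command(
  series=[
    [-0.005, 0, -0.0002, 0],
    [-0.005, 0, -0.0007, 0],
    [-0.005, 0, -0.0012, 0],
    [-0.0047, 0, -0.0017, 0],
    [-0.0045, 0, -0.0022, 0],
    [-0.0043, 0, -0.0026, 0],
    [-0.004, 0, -0.003, 0],
    [-0.0037, 0, -0.0034, 0],
  ],
)

```text
time_s: 5.05
ee_pos: [0.6049, -0.0169, 0.1681]
eef_rot: [-0.332, -0.624, -0.332, 0.625]
ft_force: [7.2, -3.6, -14.6]
width: 0.0167
```

```bash
python3 - <<'E'
from h import *
s,R=st(); print("tool F",(R.T@s["ft_force"]).round(2))
c=capture("side");W=cloud(c);hsv=cv2.cvtColor(c["image"],cv2.COLOR_RGB2HSV)
cv2.imwrite("pics/s3.png",cv2.resize(c["image"][60:260,200:400,::-1],None,fx=2.8,fy=2.8))
E
```

```text
t 5.05 p [ 0.6049 -0.0169  0.1681] F [  7.19  -3.63 -14.63] w 0.0167 yaw_y -0.594 q [ 0.25  0.48 -0.37  1.74  0.2   0.97 -0.79]
tool F [14.62  8.   -1.05]
```

View pics/s3.png

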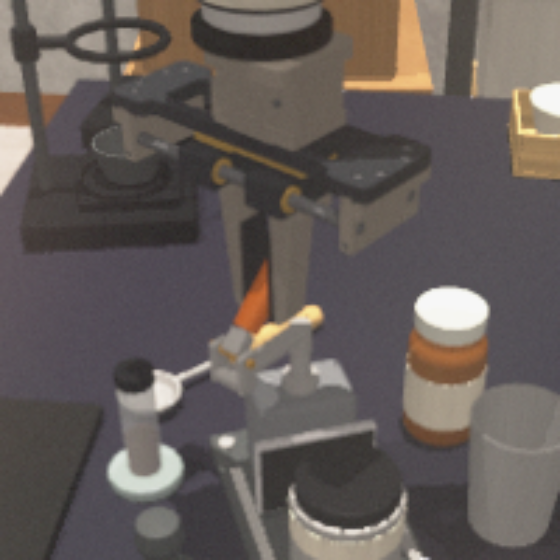

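At this point the grip is raised a bit past half way and still held. I'll ease the lateral load and continue the arc.

arm_command(
  series=[
    [-0.002, 0.001, -0.0045, 0],
    [-0.0025, 0.001, -0.0045, 0],
    [-0.002, 0, -0.0045, 0],
    [-0.0015, 0, -0.0047, 0],
    [-0.001, 0, -0.0048, 0],
    [0, 0, -0.005, 0],
    [0, 0, -0.004, 0],
    [0, 0, 0, 0],
  ],
  newtons=20,
)

```text
time_s: 5.9
ee_pos: [0.6224, 0.0079, 0.1799]
eef_rot: [-0.332, -0.622, -0.331, 0.627]
ft_force: [-8.1, -5.4, 8.2]
width: 0.0174
```

```bash
python3 - <<'E'
from h import *
s,R=st(); print("tool F",(R.T@s["ft_force"]).round(2))
E
```

```text
t 5.9 p [0.6224 0.0079 0.1799] F [-8.13 -5.45  8.21] w 0.0174 yaw_y -0.594 q [ 0.21  0.5  -0.37  1.68  0.21  1.01 -0.83]
tool F [-8.14 -3.72  9.12]
```

arm_command(
  series=[
    [-0.002, 0, -0.002, 0],
    [0, 0, -0.002, 0],
    [0, 0, -0.002, 0],
    [0, 0, 0, 0],
    [0, 0, 0, 0],
  ],
)

```text
time_s: 6.4
ee_pos: [0.6253, 0.0124, 0.1807]
eef_rot: [-0.332, -0.622, -0.331, 0.628]
ft_force: [-7.0, -6.1, 2.1]
width: 0.0176
```

```bash
python3 - <<'E'
from h import *
s,R=st(); print("tool F",(R.T@s["ft_force"]).round(2))
c=capture("side");save(c,"s4.png");W=cloud(c);hsv=cv2.cvtColor(c["image"],cv2.COLOR_RGB2HSV)
m=(hsv[...,0]<16)&(hsv[...,0]>3)&(hsv[...,1]>150)&(hsv[...,2]>70)&(W[...,2]>.16)&(W[...,2]<.25)&(abs(W[...,0]-.61)<.1)&(abs(W[...,1])<.06)
P=W[m];z=P[:,2];print(len(P),np.percentile(z,[2,50,98]).round(3),"dx/dz,dy/dz",np.polyfit(z,P[:,0],1).round(3),np.polyfit(z,P[:,1],1).round(3))
cv2.imwrite("pics/s4.png",cv2.resize(c["image"][80:230,220:370,::-1],None,fx=4,fy=4))
E
```

```text
t 6.4 p [0.6253 0.0124 0.1807] F [-6.98 -6.07  2.07] w 0.0176 yaw_y -0.595 q [ 0.2   0.5  -0.37  1.67  0.21  1.02 -0.84]
tool F [-1.99 -2.39  8.96]
24 [0.174 0.187 0.204] dx/dz,dy/dz [-0.006  0.629] [-0.063  0.026]
```

View pics/s4.png

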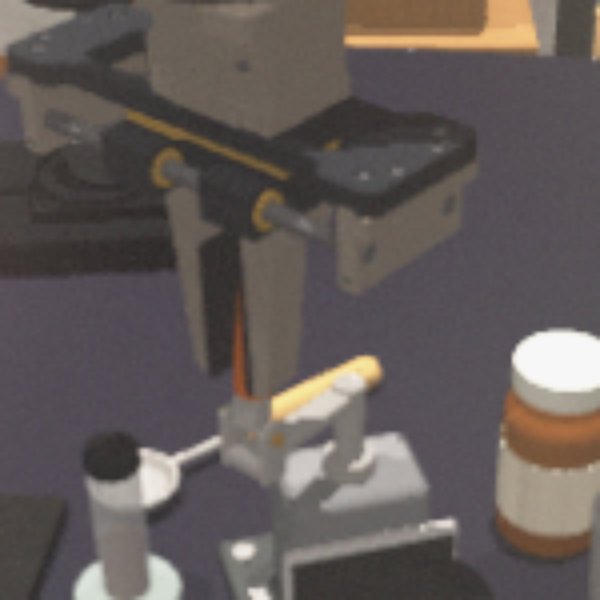

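The grip is close to vertical, but the pushing force has not climbed yet. I'll press farther outward to find the stop.

arm_command(
  series=[
    [0, 0, -0.002, 0],
    [0, 0, -0.002, 0],
    [0, 0, 0, 0],
  ],
)

```text
time_s: 6.75
ee_pos: [0.6277, 0.0158, 0.1808]
eef_rot: [-0.332, -0.622, -0.332, 0.627]
ft_force: [-6.2, -6.1, 3.5]
width: 0.0173
```

arm_command(
  series=[
    [0, 0, -0.002, 0],
    [0, 0, -0.002, 0],
    [0, 0, 0, 0],
  ],
)

```text
time_s: 7.05
ee_pos: [0.6298, 0.019, 0.1807]
eef_rot: [-0.332, -0.621, -0.331, 0.628]
ft_force: [-6.9, -5.8, 3.6]
width: 0.0175
```

```bash
python3 - <<'E'
from h import *
s,R=st(); print("tool F",(R.T@s["ft_force"]).round(2))
E
```

```text
t 7.05 p [0.6298 0.019  0.1807] F [-6.95 -5.77  3.6 ] w 0.0175 yaw_y -0.595 q [ 0.19  0.51 -0.37  1.66  0.21  1.02 -0.85]
tool F [-3.53 -2.54  8.7 ]
```

The force stays at 8.7 N while the tool keeps moving, so the pads are probably sliding on a grip that is already at its stop. I'll check from the wrist before re-centring.

```bash
python3 - <<'E'
from h import *
c=capture("wrist");save(c,"w3.png")
W=cloud(c);hsv=cv2.cvtColor(c["image"],cv2.COLOR_RGB2HSV)
m=(hsv[...,0]<16)&(hsv[...,0]>3)&(hsv[...,1]>150)&(hsv[...,2]>70)&(W[...,2]>.16)&(W[...,2]<.25)
P=W[m];print(len(P),P.mean(0),np.percentile(P,[2,98],axis=0).round(4))
E
```

```text
2052 [0.62800765 0.01489028 0.21235421] [[0.6191 0.0053 0.176 ]
 [0.6335 0.0192 0.2314]]
```

View pics/w3.png

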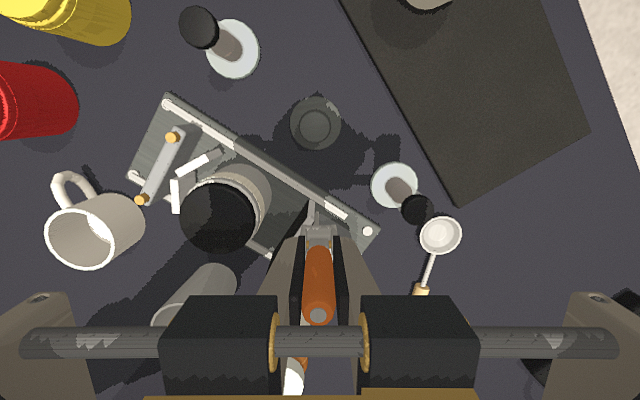

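```bash
python3 - <<'E'
from h import *
s,R=st(); c=capture("wrist");W=cloud(c);hsv=cv2.cvtColor(c["image"],cv2.COLOR_RGB2HSV)
print("cam tool",(R.T@(-np.array(c["R"]).T@c["t"]-s["ee_pos"])).round(3))
m=(hsv[...,0]<16)&(hsv[...,0]>3)&(hsv[...,1]>150)&(hsv[...,2]>70)&(W[...,2]>.15)&(W[...,2]<.25)
T=(W[m]-s["ee_pos"])@R   # tool coords
for a in np.arange(-.055,.02,.008):
    q=T[(T[:,0]>a)&(T[:,0]<a+.008)]
    if len(q)>10: print(round(a,3),len(q),"y",np.percentile(q[:,1],[3,97]).round(4),"z",np.percentile(q[:,2],[3,50,97]).round(4))
E
```

```text
t 7.1 p [0.6298 0.019  0.1808] F [-7.16 -5.3   2.5 ] w 0.0178 yaw_y -0.595 q [ 0.19  0.51 -0.37  1.66  0.21  1.02 -0.85]
cam tool [-0.171  0.001 -0.083]
-0.055 537 y [-0.0063  0.0073] z [0.0025 0.0067 0.0163]
-0.047 380 y [-0.0075  0.0087] z [0.0015 0.0032 0.0091]
-0.039 265 y [-0.0073  0.0086] z [0.0012 0.0026 0.0079]
-0.031 239 y [-0.0072  0.0092] z [0.0013 0.0028 0.0092]
-0.023 206 y [-0.0074  0.009 ] z [0.0013 0.0027 0.0083]
-0.015 178 y [-0.0072  0.009 ] z [0.0012 0.0026 0.0082]
-0.007 148 y [-0.007   0.0087] z [0.0013 0.0026 0.0071]
0.001 99 y [-0.0066  0.0083] z [0.0015 0.0027 0.0068]
```

The wrist depth shows the grip's front face at constant tool z from top to bottom, so it stands straight up at its stop, with the pads 10 mm too far outward. I'll regrasp it centred and a little lower.

arm_command(
  series=[
    [0, 0, 0, 0],
    [0, 0, 0, 0],
    [0.004, 0.001, 0.005, 0],
    [0.004, 0, 0.005, 0],
    [0, 0, 0, 0],
  ],
  claw=0.045,
)

```text
time_s: 7.65
ee_pos: [0.6272, 0.012, 0.1723]
eef_rot: [-0.332, -0.624, -0.332, 0.625]
ft_force: [0.1, 0.1, -0.5]
width: 0.0451
```

```bash
cat > gv.py <<'E'
from h import *
s,R=st(); c=capture("wrist");W=cloud(c);hsv=cv2.cvtColor(c["image"],cv2.COLOR_RGB2HSV)
m=(hsv[...,0]<16)&(hsv[...,0]>3)&(hsv[...,1]>150)&(hsv[...,2]>70)&(W[...,2]>.15)&(W[...,2]<.25)
T=(W[m]-s["ee_pos"])@R; d=(T[:,0]>-.035)&(T[:,0]<-.005); q=T[d]
f=[np.percentile(T[abs(T[:,0]-a)<.005][:,2],3) for a in(-.035,-.005)]
y0=np.percentile(q[:,1],[3,97]).mean(); z0=np.mean(f)+.009
print("front z upper/lower",np.round(f,4),"axis tool yz",round(y0,4),round(z0,4)); p=s["ee_pos"]+R@[0,y0,z0]; print("axis world",p.round(4))
v=p[:2]-[.589,-.0435]; print("r",np.hypot(*v).round(4),"ang",np.arctan2(v[1],v[0]).round(3))
E
python3 gv.py
```

```text
t 7.65 p [0.6272 0.012  0.1723] F [ 0.13  0.13 -0.47] w 0.0451 yaw_y -0.594 q [ 0.2   0.51 -0.37  1.68  0.21  1.   -0.84]
front z upper/lower [-0.0061 -0.0058] axis tool yz -0.0009 0.003
axis world [0.6247 0.01   0.1723]
r 0.0643 ang 0.982
```

arm_command(
  series=[
    [0, -0.001, 0.003, 0],
    [0, 0, 0, 0],
    [0, 0, 0, 0],
    [0, 0, 0, 0],
    [0, 0, 0, 0],
  ],
  claw=0.01,
  newtons=25,
)

```text
time_s: 8.2
ee_pos: [0.6252, 0.0116, 0.1734]
eef_rot: [-0.332, -0.624, -0.332, 0.624]
ft_force: [-2.1, 0.1, 2.3]
width: 0.0174
```

```bash
cat > wt.py <<'E'
import sys
from h import *
s,R=st(); F=R.T@s["ft_force"]; T=(s["ee_pos"]-np.array([.589,-.0435,0]))@R
ph=np.arctan2(T[1],-T[2]); r=np.hypot(T[1],T[2]); c,sn=np.cos(ph),np.sin(ph)
print("phi",ph.round(3),"r",r.round(4),"resist",round(-(F[1]*c+F[2]*sn),2),"radial out on tool",round(F[1]*sn-F[2]*c,2),"F",F.round(1))
if len(sys.argv)>1:
    a,d,n=map(float,sys.argv[1:4]); r=.067
    print([[0,round(float(r*(np.sin(a+(k+1)*d)-np.sin(a+k*d))),4),round(float(-r*(np.cos(a+(k+1)*d)-np.cos(a+k*d))),4),0] for k in range(int(n))])
E
python3 wt.py 0 .2 24
```

```text
t 8.2 p [0.6252 0.0116 0.1734] F [-2.08  0.13  2.25] w 0.0174 yaw_y -0.593 q [ 0.2   0.5  -0.37  1.68  0.21  0.99 -0.83]
phi -0.013 r 0.0658 resist 1.81 radial out on tool -1.03 F [-2.2 -1.8  1.1]
[[0, 0.0133, 0.0013, 0], [0, 0.0128, 0.004, 0], [0, 0.0117, 0.0064, 0], [0, 0.0102, 0.0086, 0], [0, 0.0083, 0.0105, 0], [0, 0.0061, 0.0119, 0], [0, 0.0036, 0.0129, 0], [0, 0.0009, 0.0133, 0], [0, -0.0017, 0.0133, 0], [0, -0.0043, 0.0127, 0], [0, -0.0068, 0.0115, 0], [0, -0.0089, 0.01, 0], [0, -0.0107, 0.008, 0], [0, -0.0121, 0.0057, 0], [0, -0.013, 0.0032, 0], [0, -0.0134, 0.0006, 0], [0, -0.0132, -0.0021, 0], [0, -0.0125, -0.0047, 0], [0, -0.0113, -0.0071, 0], [0, -0.0097, -0.0092, 0], [0, -0.0077, -0.0109, 0], [0, -0.0054, -0.0123, 0], [0, -0.0028, -0.0131, 0], [0, -0.0002, -0.0134, 0]]
```

arm_command(
  series=[
    [0, 0.0133, 0, 0],
    [0, 0.0128, 0.004, 0],
    [0, 0.0117, 0.0064, 0],
    [0, 0.0102, 0.0086, 0],
    [0, 0, 0, 0],
  ],
)

```text
time_s: 8.7
ee_pos: [0.6532, -0.0328, 0.1733]
eef_rot: [-0.331, -0.623, -0.332, 0.626]
ft_force: [-6.1, -1.8, 5.8]
width: 0.0177
```

```bash
python3 wt.py; python3 gv.py
```

```text
t 8.7 p [ 0.6532 -0.0328  0.1733] F [-6.14 -1.81  5.81] w 0.0177 yaw_y -0.595 q [ 0.25  0.55 -0.35  1.61  0.21  1.03 -0.76]
phi 0.81 r 0.0643 resist -0.77 radial out on tool -6.38 F [-5.8 -4.1  5. ]
t 8.7 p [ 0.6532 -0.0328  0.1733] F [-6.14 -1.81  5.81] w 0.0177 yaw_y -0.595 q [ 0.25  0.55 -0.35  1.61  0.21  1.03 -0.76]
front z upper/lower [-0.0074 -0.0071] axis tool yz 0.0009 0.0017
axis world [ 0.6529 -0.0347  0.1733]
r 0.0645 ang 0.137
```

arm_command(
  series=[
    [0, 0.0083, 0.0105, 0],
    [0, 0.0061, 0.0119, 0],
    [0, 0.0036, 0.0129, 0],
    [0, 0.0009, 0.0133, 0],
    [0, -0.0017, 0.0133, 0],
    [0, -0.0043, 0.0127, 0],
    [0, -0.0068, 0.0115, 0],
    [0, -0.0089, 0.01, 0],
  ],
)

```text
time_s: 9.55
ee_pos: [0.6005, -0.1065, 0.1735]
eef_rot: [0.332, 0.626, 0.333, -0.622]
ft_force: [4.8, 7.5, -2.8]
width: 0.0175
```

```bash
python3 wt.py; python3 gv.py
```

```text
t 9.55 p [ 0.6005 -0.1065  0.1735] F [ 4.83  7.48 -2.79] w 0.0175 yaw_y -0.591 q [ 0.39  0.47 -0.36  1.73  0.19  0.97 -0.63]
phi 2.356 r 0.0635 resist 6.17 radial out on tool -6.39 F [ 2.8 -0.2 -8.9]
t 9.55 p [ 0.6005 -0.1065  0.1735] F [ 4.83  7.48 -2.79] w 0.0175 yaw_y -0.591 q [ 0.39  0.47 -0.36  1.73  0.19  0.97 -0.63]
front z upper/lower [-0.0082 -0.0079] axis tool yz 0.0009 0.0009
axis world [ 0.6007 -0.1077  0.1735]
r 0.0653 ang -1.39
```

arm_command(
  series=[
    [0, -0.0107, 0.008, 0],
    [0, -0.0121, 0.0057, 0],
    [0, -0.013, 0.0032, 0],
    [0, -0.0134, 0.0006, 0],
    [0, -0.0132, -0.0021, 0],
    [0, -0.0125, -0.0047, 0],
    [0, -0.0113, -0.0071, 0],
    [0, 0, 0, 0],
  ],
)

```text
time_s: 10.4
ee_pos: [0.5267, -0.0634, 0.1735]
eef_rot: [0.333, 0.625, 0.332, -0.623]
ft_force: [3.2, 2.6, -4.6]
width: 0.0179
```

```bash
python3 wt.py 3.8 .1 24; python3 gv.py;  python3 - <<'E'
from h import *
c=capture("top"); W=cloud(c)
for nm,lo,hi in (("lid",.098,.112),("jaw",.068,.082),("v",.055,.068)):
    mm=(W[...,2]>lo)&(W[...,2]<hi)&(W[...,0]>.42)&(W[...,0]<.68)&(W[...,1]>-.08)&(W[...,1]<.19)
    l,lab,st_,ce=cv2.connectedComponentsWithStats(mm.astype(np.uint8))
    for i in range(1,l):
        if st_[i,4]>60:
            Q=W[lab==i][:,:2].astype(np.float32); r=cv2.minAreaRect(Q); print(nm,st_[i,4],np.round(r[0],3),np.round(r[1],3),round(r[2],1),"s",round(float(np.dot(r[0],[-.384,.923])),4))
E
```

```text
t 10.4 p [ 0.5267 -0.0634  0.1735] F [ 3.18  2.61 -4.61] w 0.0179 yaw_y -0.591 q [ 0.38  0.35 -0.39  1.92  0.17  0.9  -0.68]
phi -2.474 r 0.0647 resist -1.51 radial out on tool -3.81 F [ 4.6  1.2 -3.9]
[[0, -0.0051, -0.0044, 0], [0, -0.0046, -0.0048, 0], [0, -0.0041, -0.0053, 0], [0, -0.0036, -0.0057, 0], [0, -0.003, -0.006, 0], [0, -0.0024, -0.0063, 0], [0, -0.0017, -0.0065, 0], [0, -0.0011, -0.0066, 0], [0, -0.0004, -0.0067, 0], [0, 0.0003, -0.0067, 0], [0, 0.0009, -0.0066, 0], [0, 0.0016, -0.0065, 0], [0, 0.0022, -0.0063, 0], [0, 0.0028, -0.0061, 0], [0, 0.0034, -0.0058, 0], [0, 0.004, -0.0054, 0], [0, 0.0045, -0.005, 0], [0, 0.005, -0.0045, 0], [0, 0.0054, -0.004, 0], [0, 0.0058, -0.0034, 0], [0, 0.0061, -0.0028, 0], [0, 0.0063, -0.0022, 0], [0, 0.0065, -0.0015, 0], [0, 0.0066, -0.0009, 0]]
t 10.4 p [ 0.5267 -0.0634  0.1735] F [ 3.18  2.61 -4.61] w 0.0179 yaw_y -0.591 q [ 0.38  0.35 -0.39  1.92  0.17  0.9  -0.68]
front z upper/lower [-0.0079 -0.0076] axis tool yz 0.0009 0.0013
axis world [ 0.5268 -0.065   0.1735]
r 0.0658 ang -2.81
lid 102 [0.633 0.183] [0.015 0.027] 82.9 s -0.0748
lid 1026 [0.546 0.066] [0.064 0.064] 0.2 s -0.1489
jaw 163 [0.664 0.08 ] [0.028 0.028] 63.2 s -0.1817
jaw 201 [0.559 0.029] [0.084 0.009] 22.5 s -0.1881
v 177 [ 0.568 -0.001] [0.026 0.041] 20.0 s -0.2186
v 309 [0.516 0.132] [0.09  0.014] 22.6 s -0.0764
v 88 [0.543 0.116] [0.008 0.035] 85.7 s -0.1013
v 83 [0.508 0.101] [0.035 0.008] 51.2 s -0.1015
```

arm_command(
  series=[
    [0, -0.0051, -0.0044, 0],
    [0, -0.0046, -0.0048, 0],
    [0, -0.0041, -0.0053, 0],
    [0, -0.0036, -0.0057, 0],
    [0, -0.003, -0.006, 0],
  ],
)

```text
time_s: 11.0
ee_pos: [0.5238, -0.0346, 0.1734]
eef_rot: [-0.333, -0.624, -0.33, 0.625]
ft_force: [2.4, -7.2, -1.7]
width: 0.0171
```

```bash
python3 wt.py
```

```text
t 11.0 p [ 0.5238 -0.0346  0.1734] F [ 2.4  -7.18 -1.69] w 0.0171 yaw_y -0.595 q [ 0.33  0.34 -0.4   1.93  0.17  0.9  -0.75]
phi -2.04 r 0.0655 resist 6.82 radial out on tool -3.28 F [1.7 6.  4.6]
```

arm_command(
  series=[
    [0, -0.0024, -0.0063, 0],
    [0, -0.0017, -0.0065, 0],
    [0, -0.0011, -0.0066, 0],
  ],
)

```text
time_s: 11.3
ee_pos: [0.529, -0.0156, 0.1733]
eef_rot: [-0.332, -0.623, -0.33, 0.626]
ft_force: [-1.0, -6.2, 1.6]
width: 0.0176
```

```bash
python3 wt.py
```

```text
t 11.3 p [ 0.529  -0.0156  0.1733] F [-0.95 -6.19  1.63] w 0.0176 yaw_y -0.596 q [ 0.3   0.35 -0.41  1.91  0.18  0.91 -0.79]
phi -1.743 r 0.0661 resist 6.04 radial out on tool -1.68 F [-1.6  2.7  5.7]
```

arm_command(
  series=[
    [0, -0.0004, -0.0067, 0],
    [0, 0.0003, -0.0067, 0],
  ],
)

```text
time_s: 11.5
ee_pos: [0.5358, -0.0041, 0.1733]
eef_rot: [-0.332, -0.623, -0.331, 0.626]
ft_force: [-4.5, -4.6, 4.0]
width: 0.0176
```

```bash
python3 wt.py
```

```text
t 11.5 p [ 0.5358 -0.0041  0.1733] F [-4.51 -4.6   3.95] w 0.0176 yaw_y -0.595 q [ 0.28  0.37 -0.41  1.9   0.18  0.92 -0.81]
phi -1.541 r 0.0663 resist 6.39 radial out on tool 0.97 F [-3.9 -1.2  6.4]
```

arm_command(
  series=[
    [0, -0.0004, -0.0066, 0],
    [0, 0.0006, -0.0065, 0],
  ],
)

```text
time_s: 11.7
ee_pos: [0.544, 0.0056, 0.1734]
eef_rot: [-0.333, -0.623, -0.33, 0.626]
ft_force: [-1.8, -9.6, 2.5]
width: 0.0174
```

```bash
python3 wt.py
```

```text
t 11.7 p [0.544  0.0056 0.1734] F [-1.82 -9.56  2.46] w 0.0174 yaw_y -0.596 q [ 0.26  0.38 -0.41  1.88  0.19  0.92 -0.84]
phi -1.35 r 0.0661 resist 7.88 radial out on tool -5.72 F [-2.4  3.9  8.9]
```

arm_command(
  series=[
    [0, 0.0011, -0.0032, 0],
  ],
)

```text
time_s: 11.8
ee_pos: [0.5463, 0.0076, 0.1733]
eef_rot: [-0.333, -0.623, -0.33, 0.627]
ft_force: [-4.4, -7.9, 5.9]
width: 0.0173
```

```bash
python3 wt.py
```

```text
t 11.8 p [0.5463 0.0076 0.1733] F [-4.39 -7.87  5.89] w 0.0173 yaw_y -0.595 q [ 0.25  0.38 -0.41  1.87  0.19  0.93 -0.84]
phi -1.307 r 0.0662 resist 8.49 radial out on tool -3.11 F [-5.8  0.8  9. ]
```

arm_command(
  series=[
    [0, 0, 0, 0],
    [0, 0, 0, 0],
  ],
)

```text
time_s: 12.0
ee_pos: [0.5466, 0.0078, 0.1734]
eef_rot: [-0.332, -0.623, -0.33, 0.626]
ft_force: [-1.5, -6.6, 2.8]
width: 0.0172
```

```bash
python3 wt.py
```

```text
t 12.0 p [0.5466 0.0078 0.1734] F [-1.51 -6.64  2.8 ] w 0.0172 yaw_y -0.596 q [ 0.25  0.38 -0.41  1.87  0.19  0.93 -0.84]
phi -1.298 r 0.0661 resist 5.46 radial out on tool -4.1 F [-2.8  2.5  6.4]
```

arm_command(
  series=[
    [0, 0.0013, -0.0031, 0],
    [0, 0, 0, 0],
    [0, 0, 0, 0],
  ],
)

```text
time_s: 12.3
ee_pos: [0.5486, 0.0093, 0.1733]
eef_rot: [-0.332, -0.623, -0.33, 0.627]
ft_force: [-4.6, -7.1, 4.7]
width: 0.018
```

```bash
python3 wt.py;  python3 - <<'E'
from h import *
c=capture("top"); W=cloud(c)
for nm,lo,hi in (("lid",.098,.112),("jaw",.068,.082)):
    mm=(W[...,2]>lo)&(W[...,2]<hi)&(W[...,0]>.42)&(W[...,0]<.62)&(W[...,1]>-.08)&(W[...,1]<.16)
    l,lab,st_,ce=cv2.connectedComponentsWithStats(mm.astype(np.uint8))
    for i in range(1,l):
        if st_[i,4]>60:
            Q=W[lab==i][:,:2].astype(np.float32); r=cv2.minAreaRect(Q); print(nm,st_[i,4],np.round(r[0],3),np.round(r[1],3),"s",round(float(np.dot(r[0],[-.384,.923])),4))
E
```

```text
t 12.3 p [0.5486 0.0093 0.1733] F [-4.65 -7.14  4.73] w 0.018 yaw_y -0.596 q [ 0.25  0.39 -0.41  1.87  0.19  0.93 -0.84]
phi -1.264 r 0.0662 resist 8.1 radial out on tool -2.73 F [-4.7  0.2  8.5]
```

arm_command(
  series=[
    [0, 0, 0, 0],
    [0, 0, 0, 0],
    [0, 0, 0, 0],
    [0, 0, 0, 0],
  ],
)

```text
time_s: 12.75
ee_pos: [0.5486, 0.0094, 0.1733]
eef_rot: [-0.332, -0.623, -0.33, 0.627]
ft_force: [-3.9, -6.1, 4.8]
width: 0.0176
```

```bash
python3 wt.py;  python3 - <<'E'
from h import *
for n in("side","top","side","top"):
    c=capture(n); s=get_state();print(s["ft_force"].round(1)); W=cloud(c)
    mm=(W[...,2]>.098)&(W[...,2]<.112)&(W[...,0]>.42)&(W[...,0]<.62)&(W[...,1]>.01)&(W[...,1]<.16)
    l,lab,st_,ce=cv2.connectedComponentsWithStats(mm.astype(np.uint8))
    for i in range(1,l):
        if st_[i,4]>40:
            Q=W[lab==i][:,:2].astype(np.float32); r=cv2.minAreaRect(Q); print(n,st_[i,4],np.round(r[0],3),np.round(r[1],3),"s",round(float(np.dot(r[0],[-.384,.923])),4))
E
```

```text
t 12.75 p [0.5486 0.0094 0.1733] F [-3.92 -6.11  4.82] w 0.0176 yaw_y -0.596 q [ 0.25  0.39 -0.41  1.87  0.19  0.93 -0.84]
phi -1.264 r 0.0662 resist 6.89 radial out on tool -2.38 F [-4.8  0.2  7.3]
[-4.5 -5.9  4.1]
side 947 [0.543 0.076] [0.065 0.065] s -0.1387
[-4.2 -6.6  4. ]
[-3.3 -6.6  5. ]
side 952 [0.544 0.075] [0.065 0.066] s -0.1397
[-4.7 -6.5  3.9]
```

arm_command(
  series=[
    [0, 0.0009, -0.0024, 0],
    [0, 0, 0, 0],
    [0, 0, 0, 0],
    [0, 0, 0, 0],
  ],
)

```text
time_s: 13.35
ee_pos: [0.5502, 0.0106, 0.1733]
eef_rot: [-0.332, -0.622, -0.33, 0.627]
ft_force: [-5.0, -7.6, 6.2]
width: 0.0172
```

```bash
python3 wt.py; python3 wt.py; python3 gv.py|tail -4
```

```text
t 13.35 p [0.5502 0.0106 0.1733] F [-4.98 -7.58  6.17] w 0.0172 yaw_y -0.596 q [ 0.25  0.39 -0.41  1.86  0.19  0.93 -0.85]
phi -1.236 r 0.0663 resist 8.56 radial out on tool -3.11 F [-6.1  0.1  9.1]
t 13.35 p [0.5502 0.0106 0.1733] F [-4.98 -7.58  6.17] w 0.0172 yaw_y -0.596 q [ 0.25  0.39 -0.41  1.86  0.19  0.93 -0.85]
phi -1.236 r 0.0663 resist 8.56 radial out on tool -3.11 F [-6.1  0.1  9.1]
t 13.35 p [0.5502 0.0106 0.1733] F [-4.98 -7.58  6.17] w 0.0172 yaw_y -0.596 q [ 0.25  0.39 -0.41  1.86  0.19  0.93 -0.85]
front z upper/lower [-0.0069 -0.0068] axis tool yz 0.0009 0.0022
axis world [0.5498 0.0083 0.1733]
r 0.065 ang 2.219
```

The force climbs with each small step (standing readings 5.5, 7, then 8.6 N), so the canister is tight. I'll ease off the load, open, and lift straight up.

arm_command(
  series=[
    [0, -0.0006, 0.0017, 0],
    [0, 0, 0, 0],
  ],
)

```text
time_s: 13.6
ee_pos: [0.5501, 0.0105, 0.1734]
eef_rot: [-0.332, -0.624, -0.33, 0.626]
ft_force: [-1.5, -6.5, 2.2]
width: 0.0179
```

arm_command(
  series=[
    [0, 0, 0, 0],
    [0, 0, 0, 0],
    [0, 0, 0, 0],
  ],
  claw=0.05,
)

```text
time_s: 13.9
ee_pos: [0.5505, 0.0144, 0.1732]
eef_rot: [0.332, 0.624, 0.332, -0.624]
ft_force: [-0.2, -0.5, 0.0]
width: 0.0393
```

```bash
python3 wt.py; python3 gv.py|tail -4
```

```text
t 13.9 p [0.5505 0.0144 0.1732] F [-0.16 -0.47  0.04] w 0.0393 yaw_y -0.593 q [ 0.25  0.39 -0.41  1.87  0.19  0.93 -0.85]
phi -1.179 r 0.0696 resist 0.39 radial out on tool -0.3 F [-0.   0.1  0.5]
t 13.9 p [0.5505 0.0144 0.1732] F [-0.16 -0.47  0.04] w 0.0393 yaw_y -0.593 q [ 0.25  0.39 -0.41  1.87  0.19  0.93 -0.85]
front z upper/lower [-0.004  -0.0035] axis tool yz 0.0025 0.0053
axis world [0.5497 0.0086 0.1732]
r 0.0653 ang 2.217
```

Released with no contact force, and the grip has not moved (axis angle 2.217). Lifting away.

arm_command(
  series=[
    [-0.01, 0.002, 0, 0],
    [-0.02, 0, 0, 0],
    [-0.02, 0, 0, 0],
    [-0.03, 0, 0, 0],
    [-0.03, 0, 0, 0],
    [0, 0, 0.03, 0],
    [0, 0, 0.04, 0],
    [0, 0, 0.04, 0],
  ],
)

```text
time_s: 14.75
ee_pos: [0.4903, -0.0789, 0.2843]
eef_rot: [0.333, 0.624, 0.332, -0.624]
ft_force: [0.5, -1.8, -0.3]
width: 0.05
```

arm_command(
  series=[
    [0, 0, 0.04, 0],
    [0, 0, 0.04, 0],
    [0, 0, 0.04, 0],
    [0, 0, 0, 0],
    [0, 0, 0, 0],
  ],
)

```text
time_s: 15.25
ee_pos: [0.4237, -0.1783, 0.2841]
eef_rot: [0.332, 0.625, 0.331, -0.624]
ft_force: [-0.2, 0.8, -0.7]
width: 0.0499
```

```bash
python3 - <<'E'
from h import *
st()
c=capture("side");W=cloud(c)
hsv=cv2.cvtColor(c["image"],cv2.COLOR_RGB2HSV)
m=(hsv[...,0]<16)&(hsv[...,0]>3)&(hsv[...,1]>150)&(hsv[...,2]>70)&(W[...,2]>.165)&(W[...,2]<.25)&(abs(W[...,0]-.56)<.1)&(abs(W[...,1])<.06)
P=W[m];z=P[:,2];print(len(P),np.percentile(z,[2,98]).round(3),np.polyfit(z,P[:,0],1).round(3),np.polyfit(z,P[:,1],1).round(3))
a=cv2.resize(c["image"][60:370,180:480,::-1],None,fx=1.3,fy=1.3)
c=capture("top");W=cloud(c);b=cv2.resize(c["image"][110:310,150:450,::-1],(400,a.shape[0])[:1]*1+(267,))
for nm,lo,hi in (("lid",.098,.112),("jaw",.068,.082),("v",.055,.068)):
    mm=(W[...,2]>lo)&(W[...,2]<hi)&(W[...,0]>.42)&(W[...,0]<.62)&(W[...,1]>-.03)&(W[...,1]<.16)
    l,lab,s_,ce=cv2.connectedComponentsWithStats(mm.astype(np.uint8))
    for i in range(1,l):
        if s_[i,4]>60:
            Q=W[lab==i][:,:2].astype(np.float32); r=cv2.minAreaRect(Q); print(nm,s_[i,4],np.round(r[0],3),np.round(r[1],3),"s",round(float(np.dot(r[0],[-.384,.923])),4))
o=np.zeros((max(a.shape[0],267),a.shape[1]+400,3),np.uint8);o[:a.shape[0],:a.shape[1]]=a;o[:267,a.shape[1]:]=b;cv2.imwrite("pics/fin.png",o);print(o.shape)
E
```

```text
t 15.25 p [ 0.4237 -0.1783  0.2841] F [-0.15  0.81 -0.73] w 0.0499 yaw_y -0.595 q [ 0.61  0.09 -0.3   1.95  0.03  1.11 -0.3 ]
301 [0.173 0.23 ] [0.008 0.548] [-0.015  0.019]
lid 1031 [0.542 0.076] [0.066 0.064] s -0.1378
jaw 201 [0.554 0.039] [0.084 0.009] s -0.177
v 305 [0.516 0.132] [0.089 0.014] s -0.0764
v 83 [0.508 0.102] [0.036 0.008] s -0.1014
(403, 790, 3)
```

View pics/fin.png

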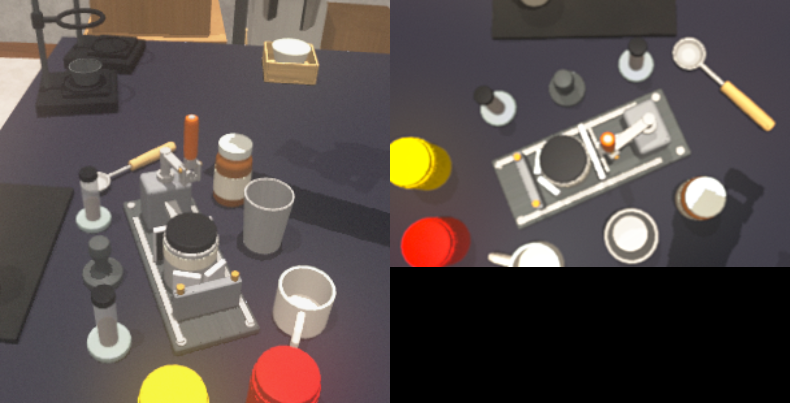

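In the final picture the grip stands upright at side-view (191,137), and the canister at (190,240) is pressed between the jaw and the V stop. The other things are where they were, and the arm is clear.

```bash
python3 -c "
from station import *
print(finish_job())"
```

```text
the job is handed in; nothing more can be done
None
```

The canister is clamped against the V stop, the orange grip stands upright, and the job is handed in at about 15 s.

- **Fold:** I swung the grip up to its stop. On the way the pads slid about 10 mm on it, so I let go, regrasped it centred, and then wound. The final check shows it vertical, with a lean of at most 0.015.
- **Winding:** I wound the crank about 5.05 rad clockwise. Over the last steps the standing force rose from 5.5 to 7 to 8.6 N. I stopped there, inside the 4 to 9 N firm range and below the 15 N that dents the canister.
- **Letting go:** I eased off the load, opened the gripper and lifted clear. The grip did not move, and the force on the tool read about zero.
- **Last checks:** The jaw face is at the canister's back edge to within 1 mm. The canister sits within 1 mm of the place I worked out for contact with the V stop. The other things look undisturbed in the final picture.
- **Disagreement:** The top and side cameras placed the grip about 5 mm to one side of where the wrist camera did. I used the wrist view, and the grasp bore it out.

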